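Click a guard post into its socket and prove it with a pull

TASK

Take the spare steel guard post out of the wooden block and press it straight down into the empty socket on the counter, with no more than about 25 newtons, until it clicks home with its flange flat on the socket. Then prove that it holds: grip the post, pull it straight up with slowly rising force to about 10 newtons (never more than 15), and keep that pull for a good half second. Let go with the post standing fully home, and leave the other things on the counter where they are.

Things in the scene. Friction and masses are not known exactly. Their poses are not given: they have to be found in the camera images.
- post_grip (a point): Spare guard post, loose, plain steel, 0.13 to 0.21 kg, round, upright in the wooden block at the start. Point on its axis, half-way up the bare shaft; z up along the post. Shaft 20 mm in diameter, from 30 mm below to 31 mm above this point; on top a stub 14 mm in diameter, 14 mm high; below a flange 38 mm in diameter, 5 mm thick, its underside 35 mm below this point.
- post_shoulder (a point): Centre of the underside of the spare post's flange; this face rests on the socket's rim when the post is home. Below it: a collar 16 mm in diameter and 8 mm long, tapering to 13 mm at its foot, then a thin neck 6 mm in diameter, then a ball foot 14 mm in diameter (ball centre 26 mm, lowest point 33 mm below this point).
- socket_mouth (a point): The empty socket's mouth: centre of the top face of its square black head (60 x 60 mm, 36 mm high) on a square aluminium foot plate (90 x 90 x 8 mm); top face 52 mm above the counter, z up. Square funnel 27.6 mm wide at the top, narrowing at 45 degrees to a 17.6 mm square bore 5 mm down. When home, post_shoulder is at this point within about 1 mm.
- socket (a joint): Vertical slide of the empty socket's head on its stiff rubber mount, m: 0 at rest, positive drawn up, negative pressed down, about 1 mm per 8 N. Inside, two sprung jaws catch the post's ball: pressing in takes about 5 to 15 N, which drops suddenly as the ball snaps past with the flange some 6 mm above the rim; clicked in, the post holds against up to nearly 20 N.
- fitted_socket: A second socket of the same size, fixed, with an identical post already standing in it; leave alone. Origin at the centre of the underside of its foot plate; top of its post is 132 mm above the counter. The two sockets may have changed places.
- block: Wooden parking block, 70 x 70 x 42 mm, fixed, origin at the centre of its underside; the spare post stands in its 20 mm square hole with the flange resting on its top.
- can: Drink can, 66 mm in diameter, 122 mm high, origin at the centre of its underside; leave alone.
- sauce: Sauce bottle, 56 mm in diameter, 138 mm high, origin at the centre of its underside; leave alone.
- clamshell: Open clear takeaway tray of dumplings, 130 x 180 x 45 mm, origin at the centre of its underside; leave alone.
- dip_cup: Small white dipping cup, 44 mm in diameter, 30 mm high, standing between the two sockets, origin at the centre of its underside; leave alone.
- scissors: Scissors lying flat, about 170 mm long, 10 mm high, blades towards its +x; leave alone.
- napkins: Stack of napkins, 80 x 80 x 30 mm, origin at the centre of its underside; leave alone.
Mind the look-alikes: they are no part of the job. What is meant by the part that bears post_grip is not red or yellow, and is the larger of those in its own colour.

How it is judged:
By the outcome, as a careful person would: the job done as asked, in the order asked, and still so for the second after the job is handed in, with the robot touching nothing.
It also fails if it takes over 72 s, if anything falls off the work surface, if the arm or the gripper's body presses on something with over 40 N, if the wrist force passes 120 N, or if a joint passes its speed limit or range.

ROBOT

A 7-joint arm with a two-finger parallel gripper is mounted at the origin on the work surface. World frame = base frame: x ahead of the robot, y to its left, z up, the work surface at z = 0. Lengths are in m, angles in rad, forces in N, time in s.
With the tool pointing down it reaches from about 0.35 to 0.9 m from the base axis. Payload 7.2 kg.
Tool frame: the origin (TCP) lies between the finger pads; the fingertips stand 25 mm ahead of it and the grasp point (between the pads) lies 6 mm ahead of it; z points along the fingers, y is the line along which they close (so a half turn about z gives the same grasp; the last joint's range is limited). The gripper opens to 88 mm and grips with 3 to 60 N. Pads are 20 mm wide; open, the fingers measure 115 mm over their backs; the gripper's body (75 mm by 178 mm) begins 61 mm behind the grasp point.
Start: joints at [-1.372, 0.411, -0.013, 1.596, 0.006, 1.134, -0.082], TCP at [0.165, 0.603, 0.248] pointing down, gripper open.
Joint ranges: [-2.95, 2.95], [-0.29, 1.99], [-1.47, 1.44], [0.14, 2.54], [-1.03, 4.17], [0.13, 1.85], [-2.86, 2.86]. Speed limits (rad/s): [2.39, 2.39, 3.01, 3.01, 3.14, 3.14, 3.14].

INTERFACE

Orientations are given as a 3x3 rotation matrix whose columns are the frame's x, y, z axes.
In Python, from plant import read_state, capture, ticket, nets gives the robot as it stands.
- The arm moves only by the tool play_rows, never from a script. Its argument "rows" is a list of rows, each a list of 6 numbers: the shift along the tool's x, y, z in m, then the turn, a rotation vector about the tool's x, y, z in degrees. A call has 1 to 20 rows; each row is the pose to reach, as a shift and turn from the pose commanded when the call began, along the tool's axes at that moment; what a row does not reach only later rows make up. A row lasts 1/10 s, in which the tool goes at most 50 mm and 8.59 degrees, less where a joint would pass 70% of its speed; a pose out of reach is approached as far as the arm can. A call with a gripper value outside its range is refused whole. "jaw" is the closure, from 0 (fully open) to 1 (shut), set as the call begins (left out, the last holds). The fingers move at their own pace and stop on an object; "squeeze" is the grip in N (left out, the last holds). Time passes only in rows, so rows that repeat a pose let the fingers close. It gives the time, the measured TCP pose, the force, the opening and the grip force at its end, in the units of the state.
- read_state(): the state, without advancing time (a new reading comes with each control period).
- capture(name): name is "side" or "top" or "wrist"; returns a dict with "img" (420x560x3 uint8, blue, green, red), "intrinsics" (3x3 intrinsics, pixels), "R" (3x3) and "t" (3): a world point X has camera coordinates R X + t. Camera axes: x right, y down, z forward; pixel columns grow to the right and rows downward; lengths in m; the calibration is good to about 2 mm. A picture is of the moment at which its call begins. There is no depth.
- ticket.close_job(): hands the job in; it is judged then, once.
Trained networks look in a picture, given as the dict that the camera call returned (one of the last four; its "shot" number tells which), for a name from the list of things; names that differ only in an ending like _2 or _b are one class to them, and where a whole thing is asked for, a point or a joint stands for the part that bears it (a point fixed in the world has none). Each returns a list of dicts, best first, with "p" (0 to 1); they miss things now and then, are a little off and sometimes report something else, mostly with a low value. They report only what shows in the picture. A call takes as long as a camera call. They do not tell look-alikes from the thing itself.
- nets.find_in(label, picture): "bbox" ([left, top, width, height] in pixels, round what is visible of it).
- nets.outline_of(label, picture): "region" (420x560 bool, what is visible of it) and "bbox" ([left, top, width, height] in pixels, round what is visible of it).
- nets.mark_of(label, picture): "position" ([column, row] in pixels: a listed point, or the origin of a listed thing).
The state is a dict: "t": time; "joint_positions": joint angles; "qvel": joint speeds; "effort": joint torques, N m; "position": TCP position; "tcp_rot": TCP orientation; "force": force on the tool from outside, world axes, zero at the start; "moment": the same for the moment, N m; "gripper_width": opening from 0.0 (shut) to 1.0 (fully open); "grasp_force": force on a finger pad.
Only numpy, scipy, OpenCV 4.12 (cv2) and the standard library are available. Lean on these libraries where they do the work, as an engineer would, in place of code of your own. Each camera call takes 0.05 s, during which the arm holds its last target. There are 200 camera calls.

## Working session

There is one attempt and no reset: what is moved stays moved. The work goes in short steps, Python scripts to look and compute and a tool call to move; the robot and the scene stay as the last step left them, time stands still between calls to the robot, and variables do not carry over. Pictures are saved under pics/ and viewed, at most 10 in all, crops included, and the job is handed in when it is done.

Besides the shell and the picture viewer there is one more tool, called after "Call:" as name(argument=value, ...) on one line, values as JSON. play_rows: Moves the arm, as the interface text tells. Its arguments: {"type":"object","properties":{"rows":{"type":"array","items":{"type":"array","items":{"type":"number"}}},"jaw":{"type":"number"},"squeeze":{"type":"number"}},"required":["rows"]}

```bash
mkdir -p pics
cat > h.py <<'E'
import numpy as np, cv2
from plant import read_state, capture, ticket, nets
def ray(c,px):
    d=np.linalg.inv(c["intrinsics"])@np.array([px[0],px[1],1.]); R=np.array(c["R"]);t=np.array(c["t"])
    return -R.T@t, R.T@d
def at_z(c,px,z):
    o,d=ray(c,px); return o+d*(z-o[2])/d[2]
def proj(c,X):
    p=np.array(c["intrinsics"])@(np.array(c["R"])@np.array(X)+np.array(c["t"])); return p[:2]/p[2]
E
python3 - <<'E'
from h import *
np.set_printoptions(precision=3,suppress=True)
s=read_state(); print(s["t"],s["position"],s["tcp_rot"],s["force"],s["gripper_width"])
Z=dict(post_grip=.077,post_shoulder=.042,socket_mouth=.052,fitted_socket=0,block=0,can=0,sauce=0,clamshell=0,dip_cup=0,scissors=0,napkins=0)
for n in ["top","side"]:
    c=capture(n); cv2.imwrite(f"pics/{n}0.png",c["img"]); print(n,"cam",ray(c,(280,210))[0])
    for k,z in Z.items():
        for m in nets.mark_of(k,c)[:4]:
            print(k,round(m["p"],2),np.array(m["position"]),at_z(c,m["position"],z))
E
```

```text
0.0 [0.165 0.602 0.247] [[-0.965  0.264 -0.   ]
 [ 0.264  0.965 -0.002]
 [-0.    -0.002 -1.   ]] [-0.677  0.349 -1.186] 1.0025298572620078
top cam [0.432 0.017 1.366]
post_grip 0.6 [403.  292.4] [ 0.353 -0.272  0.077]
post_grip 0.52 [382.7 256.5] [ 0.443 -0.22   0.077]
post_grip 0.5 [390.1 255.4] [ 0.446 -0.239  0.077]
post_grip 0.49 [363.7 285.6] [ 0.368 -0.172  0.077]
post_shoulder 0.7 [397.4 289.7] [ 0.358 -0.265  0.042]
post_shoulder 0.58 [360.3 287.9] [ 0.36  -0.168  0.042]
post_shoulder 0.46 [361.1 205.8] [ 0.576 -0.169  0.042]
post_shoulder 0.43 [384.1 254.3] [ 0.449 -0.23   0.042]
socket_mouth 0.69 [387.1 257.7] [ 0.44  -0.236  0.052]
fitted_socket 0.93 [210.2 226.6] [0.515 0.235 0.   ]
block 0.75 [384.1 258.7] [ 0.438 -0.238  0.   ]
block 0.26 [172.7 158.9] [0.7   0.345 0.   ]
can 0.9 [348.9 156.2] [ 0.717 -0.14   0.   ]
sauce 0.91 [232.  152.5] [0.721 0.182 0.   ]
clamshell 0.8 [284.9 149.5] [0.732 0.036 0.   ]
clamshell 0.46 [252.9 221.5] [0.531 0.119 0.   ]
dip_cup 0.79 [251.5 221.5] [0.531 0.123 0.   ]
scissors 0.85 [172.8 156.4] [0.707 0.345 0.   ]
napkins 0.92 [401.2 1
[... 467 characters left out ...]
] [ 0.579 -0.183  0.042]
socket_mouth 0.55 [297.7 236.7] [ 0.565 -0.05   0.052]
fitted_socket 0.9 [215.5 199.7] [0.509 0.223 0.   ]
block 0.59 [305.9 344.1] [ 0.443 -0.234  0.   ]
block 0.44 [375.  251.3] [ 0.711 -0.148  0.   ]
block 0.32 [417.9 295.3] [ 0.693 -0.282 -0.   ]
can 0.71 [378.6 250. ] [ 0.721 -0.15   0.   ]
sauce 0.74 [295.  177.7] [0.736 0.179 0.   ]
sauce 0.56 [239.2 220.1] [0.518 0.12  0.   ]
clamshell 0.75 [326.4 205.5] [0.728 0.037 0.   ]
dip_cup 0.83 [241.  218.6] [0.524 0.122 0.   ]
dip_cup 0.37 [290.5 176.9] [0.728 0.19  0.   ]
scissors 0.68 [250.8 155.3] [0.697 0.349 0.   ]
napkins 0.9 [418.6 296. ] [ 0.692 -0.284  0.   ]
napkins 0.4 [298.7 237. ] [ 0.6   -0.012  0.   ]
```

View pics/top0.png

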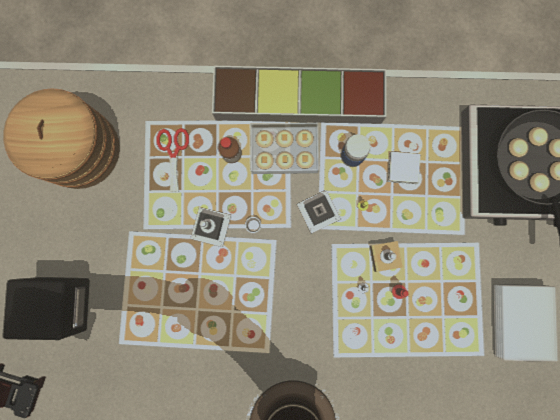

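View pics/side0.png

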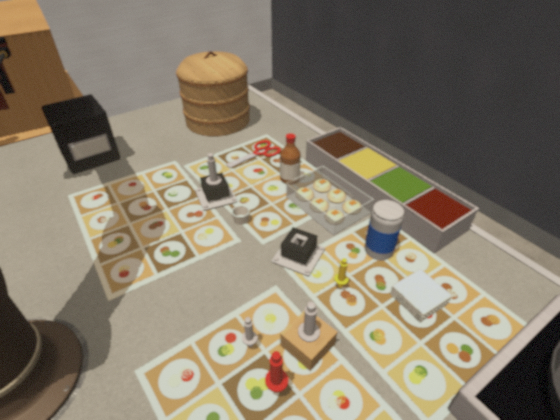

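The loose plain-steel post stands in the block: top image about (385,256), side about (308,318), roughly (0.445, -0.235). The small steel, red and yellow posts nearby are look-alikes. The empty socket is at top (320,211) and side (298,241), roughly (0.563, -0.06). I'll go over the socket first, because it lies on the way.

Call:
play_rows(rows=[[-0.02,-0.02,0,0,0,0],[-0.05,-0.05,0,0,0,0],[-0.085,-0.08,0,0,0,0],[-0.12,-0.115,0,0,0,0],[-0.155,-0.15,0,0,0,0],[-0.19,-0.18,0,0,0,0],[-0.225,-0.215,0,0,0,0],[-0.26,-0.25,0,0,0,0],[-0.295,-0.285,0,0,0,0],[-0.33,-0.315,0,0,0,0],[-0.365,-0.35,0,0,0,0],[-0.4,-0.385,0,0,0,0],[-0.435,-0.42,0,0,0,0],[-0.47,-0.45,0,0,0,0],[-0.505,-0.485,0,0,0,0],[-0.53,-0.51,0,0,0,0],[-0.542,-0.52,0,0,0,0],[-0.542,-0.52,0,0,0,0]])

```text
t: 3.0
position: [0.5512, -0.0443, 0.2476]
tcp_rot: [[-0.964, 0.267, 0.0], [0.267, 0.964, -0.001], [-0.001, -0.001, -1.0]]
force: [0.4, -0.7, -0.3]
gripper_width: 1.0
grasp_force: 0.0
```

Run:
```python
from h import *
np.set_printoptions(precision=3,suppress=True)
s=read_state(); print(s["t"],s["position"],s["joint_positions"],s["force"])
c=capture("wrist"); cv2.imwrite("pics/w1.png",c["img"]); o,d=ray(c,(280,210)); print(o,d)
for k,z in dict(socket_mouth=.052,post_grip=.077).items():
    for m in nets.mark_of(k,c)[:3]: print(k,round(m["p"],2),np.array(m["position"]),at_z(c,m["position"],z))
```

```text
3.0 [ 0.551 -0.044  0.248] [-0.368  0.3    0.453  1.798 -0.146  1.076  1.437] [ 0.36  -0.678 -0.325]
[ 0.486 -0.025  0.385] [ 0.226 -0.08  -0.971]
socket_mouth 0.96 [273.5 210.3] [ 0.562 -0.058  0.052]
socket_mouth 0.16 [ 59.8 140. ] [ 0.444 -0.232  0.052]
post_grip 0.98 [169.3 255. ] [ 0.572 -0.162  0.077]
post_grip 0.67 [ 35.7 142.6] [ 0.444 -0.237  0.077]
```

View pics/w1.png

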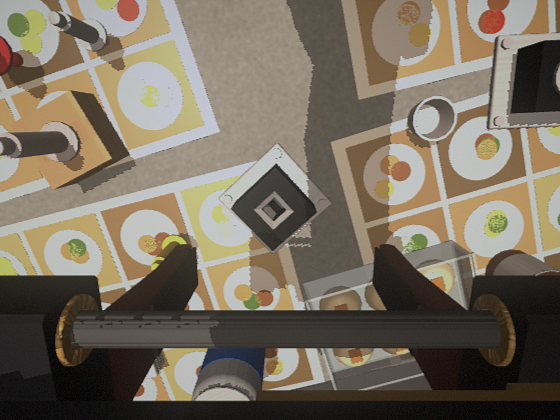

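The socket mouth shows at pixel (273,209), which gives (0.562, -0.058). The post in the block is at about (0.444, -0.235). Next I go over the post.

Call:
play_rows(rows=[[0.005,-0.02,0,0,0,0],[0.015,-0.055,0,0,0,0],[0.023,-0.095,0,0,0,0],[0.033,-0.135,0.01,0,0,0],[0.043,-0.175,0.02,0,0,0],[0.05,-0.205,0.03,0,0,0],[0.052,-0.213,0.03,0,0,0],[0.052,-0.213,0.03,0,0,0]])

```text
t: 3.95
position: [0.4439, -0.233, 0.2179]
tcp_rot: [[-0.964, 0.264, 0.0], [0.264, 0.964, 0.001], [-0.0, 0.001, -1.0]]
force: [0.9, 1.3, 0.2]
gripper_width: 0.999
grasp_force: 0.0
```

Run:
```python
from h import *
np.set_printoptions(precision=4,suppress=True)
s=read_state(); p=np.array(s["position"]);R=np.array(s["tcp_rot"]);print(s["t"],p,s["joint_positions"],s["force"])
c=capture("wrist"); cv2.imwrite("pics/w2.png",c["img"])
for k,z in dict(post_grip=.077,post_shoulder=.042).items():
    for m in nets.mark_of(k,c)[:3]:
        X=at_z(c,m["position"],z); print(k,round(m["p"],2),np.array(m["position"]),X,"tool delta",R.T@(X-p))
```

```text
3.95 [ 0.4439 -0.233   0.2179] [-0.0737  0.2465  0.5515  1.9556 -0.1553  0.9805  1.8544] [0.9227 1.3197 0.1599]
post_grip 0.86 [275.9 209.1] [ 0.4419 -0.2389  0.077 ] tool delta [ 0.0004 -0.0063  0.1409]
post_grip 0.76 [205.9 113.7] [ 0.3555 -0.2703  0.077 ] tool delta [ 0.0754 -0.0594  0.1408]
post_grip 0.64 [319.7  87.9] [ 0.3604 -0.1819  0.077 ] tool delta [0.0941 0.0272 0.1409]
post_shoulder 0.74 [278.8 200.4] [ 0.4427 -0.2373  0.042 ] tool delta [ 0.0001 -0.0046  0.1759]
post_shoulder 0.7 [316.9  90.4] [ 0.3594 -0.1806  0.042 ] tool delta [0.0954 0.0281 0.1759]
post_shoulder 0.7 [218.2 109.3] [ 0.3519 -0.2661  0.042 ] tool delta [ 0.08   -0.0563  0.1758]
```

View pics/w2.png

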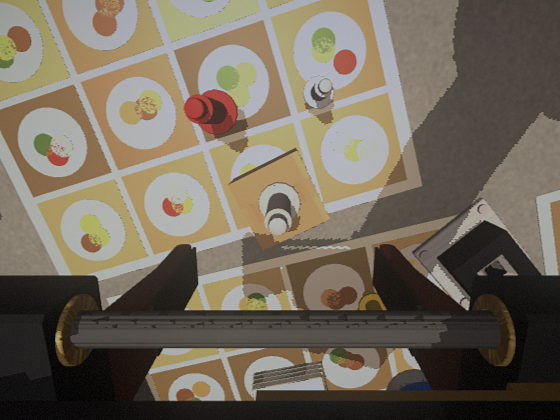

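The post shows at (278,208) and its centre is about 5 mm toward -y of the tool. The red post (212,110) and the small steel post (319,90) are clear of the fingers. I'll go down and grip.

Call:
play_rows(rows=[[0,-0.0055,0.01,0,0,0],[0,-0.0055,0.03,0,0,0],[0,-0.0055,0.055,0,0,0],[0,-0.0055,0.08,0,0,0],[0,-0.0055,0.105,0,0,0],[0,-0.0055,0.12,0,0,0],[0,-0.0055,0.128,0,0,0],[0,-0.0055,0.13,0,0,0],[0,-0.0055,0.13,0,0,0]])

```text
t: 5.0
position: [0.443, -0.2386, 0.0877]
tcp_rot: [[-0.965, 0.263, -0.0], [0.263, 0.965, -0.0], [-0.0, -0.0, -1.0]]
force: [-0.6, 0.3, 0.6]
gripper_width: 0.997
grasp_force: 0.0
```

Call:
play_rows(rows=[[0,0,0,0,0,0],[0,0,0,0,0,0],[0,0,0,0,0,0],[0,0,0,0,0,0],[0,0,0,0,0,0],[0,0,0,0,0,0],[0,0,0,0,0,0],[0,0,0,0,0,0],[0,0,0,0,0,0],[0,0,0,0,0,0]], jaw=1, squeeze=45)

```text
t: 6.0
position: [0.4427, -0.2386, 0.0876]
tcp_rot: [[-0.965, 0.264, -0.0], [0.264, 0.965, 0.0], [0.0, 0.0, -1.0]]
force: [0.3, 1.0, 0.1]
gripper_width: 0.225
grasp_force: 45.0
```

Gripped: 0.225 of 88 mm is 19.8 mm, which matches the 20 mm shaft. Next is a straight lift, then over the socket.

Call:
play_rows(rows=[[0,0,-0.005,0,0,0],[0,0,-0.015,0,0,0],[0,0,-0.03,0,0,0],[0,0,-0.05,0,0,0],[0,0,-0.07,0,0,0],[0,0,-0.09,0,0,0],[0,0,-0.105,0,0,0],[0,0,-0.11,0,0,0],[0,0,-0.11,0,0,0]])

```text
t: 6.9
position: [0.4431, -0.2388, 0.1985]
tcp_rot: [[-0.965, 0.264, 0.002], [0.264, 0.965, -0.0], [-0.002, 0.0, -1.0]]
force: [-0.3, -0.7, -2.3]
gripper_width: 0.218
grasp_force: 45.0
```

Call:
play_rows(rows=[[-0.006,0.02,0,0,0,0],[-0.016,0.05,0,0,0,0],[-0.025,0.08,0,0,0,0],[-0.034,0.11,0,0,0,0],[-0.044,0.14,0,0,0,0],[-0.053,0.165,0,0,0,0],[-0.06,0.185,0,0,0,0],[-0.066,0.2,0,0,0,0],[-0.067,0.206,0,0,0,0],[-0.067,0.206,0,0,0,0],[-0.067,0.206,0,0,0,0]])

```text
t: 8.0
position: [0.5611, -0.0588, 0.1975]
tcp_rot: [[-0.964, 0.265, -0.001], [0.265, 0.964, -0.001], [0.001, -0.001, -1.0]]
force: [0.7, -1.1, -1.2]
gripper_width: 0.223
grasp_force: 45.0
```

Run:
```python
from h import *
np.set_printoptions(precision=4,suppress=True)
s=read_state(); p=np.array(s["position"]);R=np.array(s["tcp_rot"]);print(s["t"],p,s["force"],s["grasp_force"],s["gripper_width"])
gz=p[2]-.006-.004
for n in ["wrist","side","top"]:
    c=capture(n); cv2.imwrite(f"pics/{n}3.png",c["img"])
    for k,z in dict(socket_mouth=.052,post_grip=gz,post_shoulder=gz-.035).items():
        for m in nets.mark_of(k,c)[:4]:
            X=at_z(c,m["position"],z)
            if np.hypot(*(X-p)[:2])<.05: print(n,k,round(m["p"],2),np.array(m["position"]),X,"tool delta",R.T@(X-p))
```

```text
8.0 [ 0.5611 -0.0588  0.1975] [ 0.6759 -1.1046 -1.1947] 44.99834418296814 0.2228131556944599
wrist socket_mouth 0.87 [287.  211.4] [ 0.5643 -0.0568  0.052 ] tool delta [-0.0027  0.0029  0.1455]
wrist post_grip 0.71 [286.4 277.6] [ 0.5616 -0.0569  0.1875] tool delta [-0.0001  0.002   0.01  ]
wrist post_shoulder 0.88 [285.3 253.6] [ 0.5631 -0.0579  0.1525] tool delta [-0.0018  0.0015  0.045 ]
side post_grip 0.74 [298.5 190. ] [ 0.5564 -0.0574  0.1875] tool delta [0.0049 0.0001 0.01  ]
side post_shoulder 0.59 [302.6 204.3] [ 0.5635 -0.0631  0.1525] tool delta [-0.0036 -0.0035  0.045 ]
```

View pics/wrist3.png

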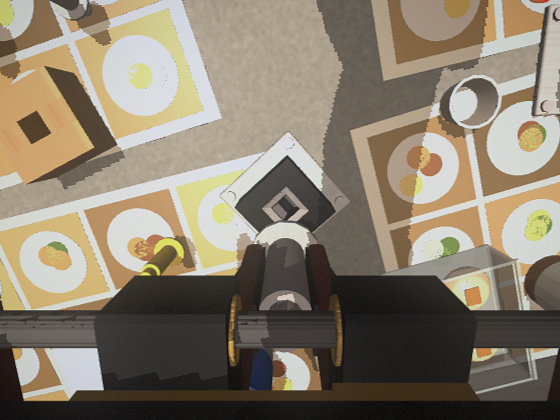

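View pics/side3.png

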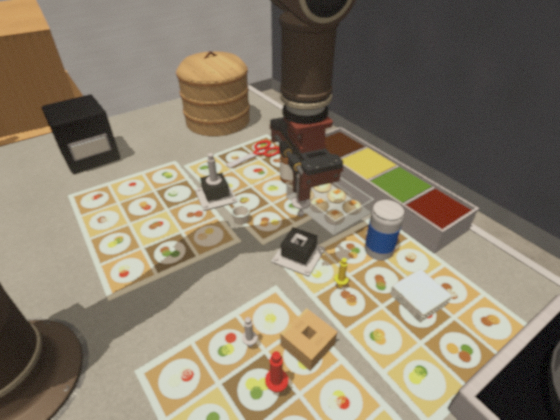

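In the wrist view the socket funnel is centred at about (286,209). The post hangs true in the grip, within about 1 mm of it. The side view shows the block empty and every other item where it was. I'll correct by 1 mm and go down into the funnel.

Call:
play_rows(rows=[[-0.001,0.001,0.005,0,0,0],[-0.001,0.001,0.015,0,0,0],[-0.001,0.001,0.03,0,0,0],[-0.001,0.001,0.045,0,0,0],[-0.001,0.001,0.056,0,0,0],[-0.001,0.001,0.063,0,0,0],[-0.001,0.001,0.067,0,0,0],[-0.001,0.001,0.071,0,0,0],[-0.001,0.001,0.074,0,0,0],[-0.001,0.001,0.075,0,0,0],[-0.001,0.001,0.075,0,0,0]])

```text
t: 9.7
position: [0.563, -0.0569, 0.1228]
tcp_rot: [[-0.965, 0.264, 0.0], [0.264, 0.965, 0.0], [-0.0, 0.0, -1.0]]
force: [0.7, 0.1, -1.1]
gripper_width: 0.222
grasp_force: 45.0
```

Call:
play_rows(rows=[[0,0,0.001,0,0,0],[0,0,0.002,0,0,0],[0,0,0.003,0,0,0],[0,0,0.004,0,0,0],[0,0,0.005,0,0,0],[0,0,0.005,0,0,0]])

```text
t: 10.3
position: [0.5624, -0.0571, 0.1173]
tcp_rot: [[-0.965, 0.264, -0.001], [0.264, 0.965, -0.0], [0.001, -0.0, -1.0]]
force: [-2.6, -1.3, 0.1]
gripper_width: 0.221
grasp_force: 45.0
```

Call:
play_rows(rows=[[0,0,0.001,0,0,0],[0,0,0.002,0,0,0],[0,0,0.003,0,0,0],[0,0,0.004,0,0,0],[0,0,0.005,0,0,0],[0,0,0.005,0,0,0]])

```text
t: 10.9
position: [0.5628, -0.0575, 0.1126]
tcp_rot: [[-0.965, 0.264, -0.0], [0.264, 0.965, -0.001], [-0.0, -0.001, -1.0]]
force: [-3.4, -3.0, 2.4]
gripper_width: 0.218
grasp_force: 45.0
```

Call:
play_rows(rows=[[0,0,0.001,0,0,0],[0,0,0.002,0,0,0],[0,0,0.003,0,0,0],[0,0,0.003,0,0,0]])

```text
t: 11.3
position: [0.5631, -0.0577, 0.1103]
tcp_rot: [[-0.964, 0.264, 0.0], [0.264, 0.964, -0.0], [-0.001, -0.0, -1.0]]
force: [-5.4, -3.4, 8.7]
gripper_width: 0.219
grasp_force: 45.0
```

The socket pushes the post toward -x and -y, so I'll relieve that by shifting about 1.5 mm while holding height.

Call:
play_rows(rows=[[0.0006,-0.0007,0,0,0,0],[0.0012,-0.0014,0,0,0,0],[0.0012,-0.0014,0,0,0,0],[0.0012,-0.0014,0,0,0,0]])

```text
t: 11.7
position: [0.5626, -0.0579, 0.1105]
tcp_rot: [[-0.965, 0.264, 0.003], [0.264, 0.965, 0.0], [-0.003, 0.001, -1.0]]
force: [-1.7, -1.8, 5.6]
gripper_width: 0.22
grasp_force: 45.0
```

Call:
play_rows(rows=[[0.0004,-0.0008,0.001,0,0,0],[0.0004,-0.0008,0.0015,0,0,0],[0.0004,-0.0008,0.002,0,0,0],[0.0004,-0.0008,0.002,0,0,0]])

```text
t: 12.1
position: [0.5626, -0.0582, 0.1092]
tcp_rot: [[-0.965, 0.263, 0.004], [0.263, 0.965, 0.001], [-0.004, 0.002, -1.0]]
force: [-3.1, -0.7, 11.3]
gripper_width: 0.222
grasp_force: 45.0
```

Call:
play_rows(rows=[[0.0007,0,0.0007,0,0,0],[0.0007,0,0.0014,0,0,0],[0.0007,0,0.002,0,0,0],[0.0007,0,0.002,0,0,0]])

```text
t: 12.5
position: [0.5624, -0.0582, 0.1074]
tcp_rot: [[-0.965, 0.263, 0.005], [0.263, 0.965, 0.001], [-0.005, 0.002, -1.0]]
force: [-2.6, -0.4, 12.3]
gripper_width: 0.219
grasp_force: 45.0
```

Call:
play_rows(rows=[[0.0003,0,0.0005,0,0,0],[0.0003,0,0.001,0,0,0],[0.0003,0,0.0015,0,0,0],[0.0003,0,0.0015,0,0,0]])

```text
t: 12.9
position: [0.5624, -0.0581, 0.106]
tcp_rot: [[-0.965, 0.263, 0.006], [0.263, 0.965, 0.001], [-0.005, 0.002, -1.0]]
force: [-1.5, -0.2, 12.0]
gripper_width: 0.219
grasp_force: 45.0
```

Call:
play_rows(rows=[[0.0003,0,0.0005,0,0,0],[0.0003,0,0.001,0,0,0],[0.0003,0,0.0015,0,0,0],[0.0003,0,0.0015,0,0,0]])

```text
t: 13.3
position: [0.561, -0.0574, 0.1024]
tcp_rot: [[-0.965, 0.263, 0.003], [0.263, 0.965, 0.0], [-0.003, 0.001, -1.0]]
force: [4.0, -0.0, -9.3]
gripper_width: 0.222
grasp_force: 45.0
```

It snapped: the force fell from +12 to -9 N, with the jaws now drawing the post in. I'll follow it down and take off the sideways load.

Call:
play_rows(rows=[[-0.0005,0,0.001,0,0,0],[-0.001,0,0.002,0,0,0],[-0.001,0,0.003,0,0,0],[-0.001,0,0.003,0,0,0],[-0.001,0,0.003,0,0,0]])

```text
t: 13.8
position: [0.56, -0.0589, 0.0993]
tcp_rot: [[-0.965, 0.264, -0.001], [0.264, 0.965, -0.0], [0.001, -0.001, -1.0]]
force: [2.1, -1.5, -6.7]
gripper_width: 0.221
grasp_force: 45.0
```

Call:
play_rows(rows=[[-0.0005,0,0.001,0,0,0],[-0.001,0,0.002,0,0,0],[-0.001,0,0.002,0,0,0],[-0.001,0,0.002,0,0,0]])

```text
t: 14.2
position: [0.5616, -0.0586, 0.0979]
tcp_rot: [[-0.965, 0.263, 0.0], [0.263, 0.965, 0.0], [-0.0, 0.0, -1.0]]
force: [0.6, 0.1, -1.4]
gripper_width: 0.218
grasp_force: 45.0
```

Call:
play_rows(rows=[[0,0,0.0005,0,0,0],[0,0,0.001,0,0,0],[0,0,0.0015,0,0,0],[0,0,0.0015,0,0,0]])

```text
t: 14.6
position: [0.5617, -0.0587, 0.0966]
tcp_rot: [[-0.965, 0.264, 0.001], [0.264, 0.965, 0.0], [-0.0, 0.001, -1.0]]
force: [-1.5, 0.8, 5.5]
gripper_width: 0.221
grasp_force: 45.0
```

Call:
play_rows(rows=[[0,0,0.0005,0,0,0],[0,0,0.001,0,0,0],[0,0,0.0015,0,0,0],[0,0,0.0015,0,0,0],[0,0,0.0015,0,0,0]])

```text
t: 15.1
position: [0.5618, -0.0587, 0.0958]
tcp_rot: [[-0.965, 0.264, 0.001], [0.264, 0.965, 0.001], [-0.001, 0.001, -1.0]]
force: [-3.7, 1.3, 12.0]
gripper_width: 0.229
grasp_force: 45.0
```

Run:
```python
from h import *
s=read_state(); print(s["t"],s["position"],s["force"])
c=capture("side"); i=c["img"]
cv2.imwrite("pics/home.png",cv2.resize(i[150:290,230:370],None,fx=4,fy=4,interpolation=cv2.INTER_CUBIC))
c=capture("wrist"); cv2.imwrite("pics/wh.png",c["img"])
```

```text
15.1 [ 0.56176552 -0.05868959  0.095797  ] [-3.72466737  1.3497735  11.97933392]
```

View pics/home.png

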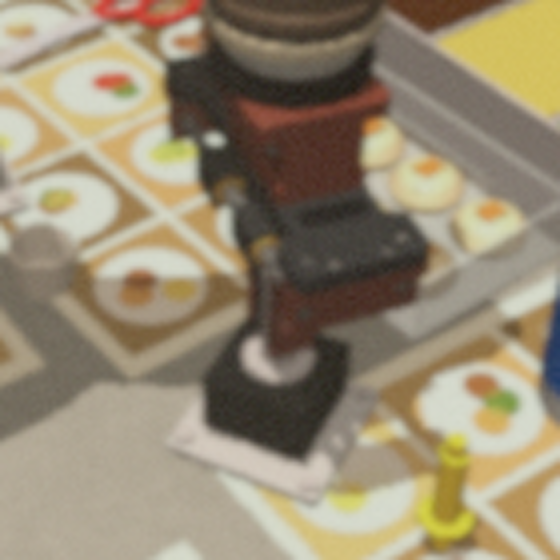

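The flange sits on the black head in the crop, around (278,360). The force rises about 8 N/mm with a 12 N press, so the post is home on the rubber mount. Now the slow pull.

Call:
play_rows(rows=[[0,0,-0.0004,0,0,0],[0,0,-0.0008,0,0,0],[0,0,-0.0012,0,0,0],[0,0,-0.0016,0,0,0],[0,0,-0.002,0,0,0],[0,0,-0.0023,0,0,0],[0,0,-0.0026,0,0,0],[0,0,-0.0028,0,0,0],[0,0,-0.003,0,0,0],[0,0,-0.003,0,0,0]])

```text
t: 16.2
position: [0.5613, -0.0589, 0.0974]
tcp_rot: [[-0.965, 0.264, -0.0], [0.264, 0.965, -0.0], [0.0, -0.0, -1.0]]
force: [0.8, -0.4, -0.5]
gripper_width: 0.22
grasp_force: 45.0
```

Call:
play_rows(rows=[[0,0,-0.0002,0,0,0],[0,0,-0.0004,0,0,0],[0,0,-0.0006,0,0,0],[0,0,-0.0008,0,0,0],[0,0,-0.001,0,0,0],[0,0,-0.0012,0,0,0],[0,0,-0.0012,0,0,0]])

```text
t: 16.9
position: [0.5612, -0.0588, 0.0987]
tcp_rot: [[-0.965, 0.264, -0.001], [0.264, 0.965, 0.0], [0.001, -0.0, -1.0]]
force: [-0.3, 0.5, -3.5]
gripper_width: 0.222
grasp_force: 45.0
```

Call:
play_rows(rows=[[0,0,-0.0002,0,0,0],[0,0,-0.0004,0,0,0],[0,0,-0.0006,0,0,0],[0,0,-0.0008,0,0,0],[0,0,-0.0009,0,0,0],[0,0,-0.0009,0,0,0]])

```text
t: 17.5
position: [0.5612, -0.0588, 0.0995]
tcp_rot: [[-0.965, 0.264, -0.001], [0.264, 0.965, -0.0], [0.001, -0.0, -1.0]]
force: [-0.4, -0.5, -8.2]
gripper_width: 0.218
grasp_force: 45.0
```

Call:
play_rows(rows=[[0,0,-0.0001,0,0,0],[0,0,-0.0002,0,0,0],[0,0,-0.0003,0,0,0],[0,0,-0.0004,0,0,0],[0,0,-0.0004,0,0,0],[0,0,-0.0004,0,0,0]])

```text
t: 18.1
position: [0.5613, -0.0587, 0.1]
tcp_rot: [[-0.965, 0.264, -0.0], [0.264, 0.965, 0.0], [0.0, -0.0, -1.0]]
force: [-0.1, 0.3, -10.4]
gripper_width: 0.222
grasp_force: 45.0
```

Call:
play_rows(rows=[[0,0,-0.0001,0,0,0],[0,0,-0.0002,0,0,0],[0,0,-0.0002,0,0,0],[0,0,-0.0002,0,0,0],[0,0,-0.0002,0,0,0]])

```text
t: 18.6
position: [0.5613, -0.0588, 0.1002]
tcp_rot: [[-0.965, 0.264, -0.0], [0.264, 0.965, 0.0], [0.0, -0.0, -1.0]]
force: [-0.8, 0.5, -12.6]
gripper_width: 0.221
grasp_force: 45.0
```

Call:
play_rows(rows=[[0,0,0,0,0,0],[0,0,0,0,0,0],[0,0,0,0,0,0],[0,0,0,0,0,0],[0,0,0,0,0,0],[0,0,0,0,0,0]])

```text
t: 19.2
position: [0.5614, -0.0588, 0.1003]
tcp_rot: [[-0.965, 0.264, -0.0], [0.264, 0.965, 0.0], [0.0, -0.0, -1.0]]
force: [-1.5, 0.3, -11.1]
gripper_width: 0.219
grasp_force: 45.0
```

The pull held at about 11 N for roughly a second. Next I lower back, press lightly to reseat, then release.

Call:
play_rows(rows=[[0,0,0.0004,0,0,0],[0,0,0.0009,0,0,0],[0,0,0.0014,0,0,0],[0,0,0.0019,0,0,0],[0,0,0.0024,0,0,0],[0,0,0.0029,0,0,0],[0,0,0.0034,0,0,0],[0,0,0.0039,0,0,0],[0,0,0.0044,0,0,0],[0,0,0.0048,0,0,0],[0,0,0.0048,0,0,0]])

```text
t: 20.3
position: [0.5624, -0.0589, 0.0965]
tcp_rot: [[-0.965, 0.264, 0.002], [0.264, 0.965, 0.0], [-0.002, 0.001, -1.0]]
force: [-1.5, 0.8, 6.9]
gripper_width: 0.223
grasp_force: 45.0
```

Call:
play_rows(rows=[[0,0,-0.0005,0,0,0],[0,0,-0.001,0,0,0],[0,0,-0.001,0,0,0]])

```text
t: 20.6
position: [0.5623, -0.0589, 0.097]
tcp_rot: [[-0.965, 0.264, 0.002], [0.264, 0.965, -0.0], [-0.002, 0.0, -1.0]]
force: [1.0, 0.3, 2.1]
gripper_width: 0.224
grasp_force: 45.0
```

Call:
play_rows(rows=[[0,0,0,0,0,0],[0,0,0,0,0,0],[0,0,0,0,0,0],[0,0,0,0,0,0],[0,0,0,0,0,0],[0,0,0,0,0,0]], jaw=0.3)

```text
t: 21.2
position: [0.5614, -0.0588, 0.0965]
tcp_rot: [[-0.965, 0.264, -0.0], [0.264, 0.965, -0.0], [0.0, -0.0, -1.0]]
force: [0.6, -0.3, 0.8]
gripper_width: 0.69
grasp_force: 0.0
```

Call:
play_rows(rows=[[0,0,-0.005,0,0,0],[0,0,-0.02,0,0,0],[0,0,-0.04,0,0,0],[0,0,-0.06,0,0,0],[0,0,-0.085,0,0,0],[0,0,-0.11,0,0,0],[0,0,-0.13,0,0,0],[0,0,-0.14,0,0,0],[0,0,-0.14,0,0,0]])

```text
t: 22.1
position: [0.5622, -0.059, 0.2385]
tcp_rot: [[-0.965, 0.264, 0.003], [0.264, 0.965, 0.0], [-0.003, 0.001, -1.0]]
force: [-0.7, -0.9, -0.7]
gripper_width: 0.696
grasp_force: 0.0
```

Run:
```python
from h import *
np.set_printoptions(precision=4,suppress=True)
s=read_state(); print(s["t"],s["position"],s["force"],s["gripper_width"])
for n in ["side","wrist"]:
    c=capture(n)
    for k,z in dict(post_grip=.087,post_shoulder=.052).items():
        for m in nets.mark_of(k,c)[:4]:
            X=at_z(c,m["position"],z)
            if np.hypot(X[0]-.562,X[1]+.058)<.05: print(n,k,m["p"],m["position"],X)
    if n=="side": a=cv2.resize(c["img"][170:290,230:370],None,fx=4,fy=4,interpolation=cv2.INTER_CUBIC); cv2.imwrite("pics/end.png",a)
    else: cv2.imwrite("pics/endw.png",c["img"])
```

```text
22.1 [ 0.5622 -0.059   0.2385] [-0.7004 -0.926  -0.7089] 0.6960559413623935
side post_grip 0.59 [296.0, 223.3] [ 0.5644 -0.0438  0.087 ]
side post_shoulder 0.95 [301.3, 239.5] [ 0.5664 -0.0613  0.052 ]
wrist post_grip 0.84 [283.1, 208.8] [ 0.5619 -0.0594  0.087 ]
wrist post_shoulder 0.59 [285.1, 202.0] [ 0.5641 -0.0583  0.052 ]
```

View pics/end.png

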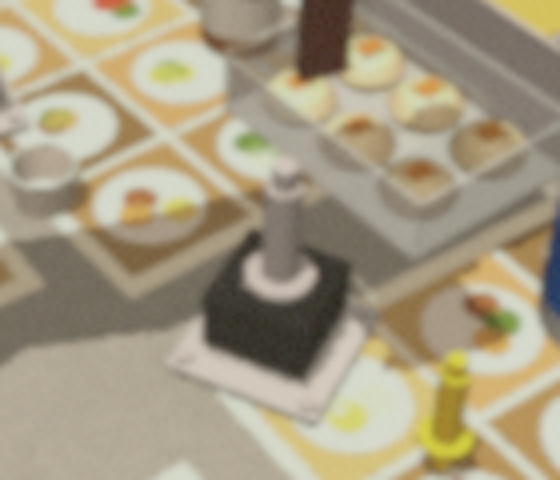

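View pics/endw.png

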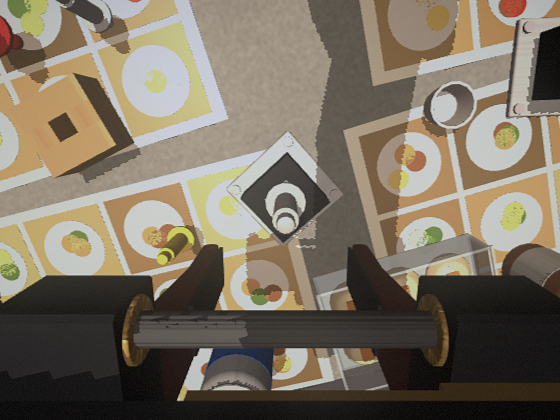

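The post stands upright with its flange flat on the black head: (283,270) in the crop and (286,200) in the wrist view. The gripper is clear above it and nothing else has been disturbed.

```bash
python3 -c "
from plant import ticket
print(ticket.close_job())"
```

```text
the job is handed in; nothing more can be done
None
```

The steel post is clicked home in the empty socket with its flange flat, it held a straight pull of about 11 N for roughly a second (highest reading 12.6 N), and it was released and the job handed in at about 22 s.

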